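Feed dry clay chips to the vibrating sieve and hold its switch on the third step

TASK

On the bench vibrating sieve, push all five dry clay chips along the steel feed tray and over its open end into the round sieve, using the wooden scraper block and not the fingers, then stand the scraper upright back on the bench. Only when all the chips are in the sieve, turn the spring-return switch clockwise past its first and second clicks to the third (three dots) and hold it there against its spring: the program finishes while the gripper is still holding the switch on the third step. Leave the spray bottle, the bowl and the loop tool where they are.

Things in the scene. Friction and masses are not known exactly. Their poses are not given: they have to be found in the camera images.
- sifter: Bench vibrating sieve, fixed: grey base 260 (x) x 400 (y) x 40 mm, dark deck above (top z 58). Origin: centre of its underside on the bench; turned about z from start to start. Steel feed tray at +y, round sieve at -y, both on the line x +30 mm; the -x side with the switch box faces the robot. Switch box 100 (x) x 120 (y) mm centred at x -85, y +100, its plate at z 78.
- tray_floor (a point): Centre of the top of the feed tray's floor, 112 mm above the bench; axes as sifter. Steel channel 220 mm long (y -110 to +110 mm), 104 mm wide inside (x +-52), with lips 14 mm high along both sides and across the +y end (inner face y +108). The -y end is open and overhangs the sieve by 45 mm; chips pushed over it drop 50 mm into the sieve.
- sieve_mesh (a point): Centre of the sieve's mesh, 62 mm above the bench, 165 mm from the tray's centre towards -y of the machine. The sieve is a steel drum of 194 mm inside diameter, its rim 43 mm above the mesh and 7 mm below the tray's floor; the tray's open end is 55 mm from the sieve's centre.
- dial_grip (a point): Grip point on the switch's axis, 28 mm above its plate, 106 mm above the bench; x along the pointer's nose, z up. Black bar handle, gripped across its 14 mm thickness (y): straight sides x -28 to +22 mm, narrower nose to +34, 6 to 34 mm above the plate, on a boss of 17 mm radius, 6 mm high. The tray's near lip (126 mm above the bench) is 60 mm away towards the machine's +x.
- dial_plate (a point): Centre of the switch's plate, on its axis, 78 mm above the bench; axes as sifter. At rest the handle's nose points 30 degrees to the left (counter-clockwise from above) of the machine's +x, at a black dash on the plate; the marks of one, two and three black dots follow clockwise, 20 degrees apart, the third 30 degrees to the right of +x.
- dial (a joint): Angle of the switch handle, rad: 0 at rest and at the start, growing clockwise seen from above. Clicks at 0.35, 0.70 and 1.05 rad (20, 40, 60 degrees), a stop soon after the third (1.19). The return spring takes 0.18 N m at rest and 0.26 N m at the third click, the clicks add or take up to 0.05; they do not hold: let go, the handle springs back to 0.
- scraper: Wooden scraper block standing on the bench, 70 mm high, about 160 g. Sole 88 (x) x 36 (y) x 12 mm, above it a grip 80 (x) x 22 (y) mm from z 12 to 70 mm. Origin: centre of the sole's underside; z up when it stands. Its long side (x) goes across the tray with 8 mm to spare each side; it is held across the 22 mm.
- chip1: Dry terracotta clay chip, a broken flat lump 26 (x) x 20 (y) x 10 mm high, about 12 g, lying loose on the feed tray (its centre between y -80 and +30 mm of tray_floor, so that the last 60 mm of floor before the +y end lip are free). Origin: centre of its underside.
- chip2: Dry terracotta clay chip, a broken flat lump 24 (x) x 22 (y) x 9 mm high, about 12 g, lying loose on the feed tray (its centre between y -80 and +30 mm of tray_floor, so that the last 60 mm of floor before the +y end lip are free). Origin: centre of its underside.
- chip3: Dry terracotta clay chip, a broken flat lump 28 (x) x 19 (y) x 10 mm high, about 12 g, lying loose on the feed tray (its centre between y -80 and +30 mm of tray_floor, so that the last 60 mm of floor before the +y end lip are free). Origin: centre of its underside.
- chip4: Dry terracotta clay chip, a broken flat lump 23 (x) x 20 (y) x 11 mm high, about 12 g, lying loose on the feed tray (its centre between y -80 and +30 mm of tray_floor, so that the last 60 mm of floor before the +y end lip are free). Origin: centre of its underside.
- chip5: Dry terracotta clay chip, a broken flat lump 27 (x) x 21 (y) x 9 mm high, about 12 g, lying loose on the feed tray (its centre between y -80 and +30 mm of tray_floor, so that the last 60 mm of floor before the +y end lip are free). Origin: centre of its underside.
- spray_bottle: Metal spray bottle, 72 mm in diameter, 172 mm high, standing beyond the machine's -y end; not to be disturbed. Origin: centre of its foot.
- bisque_bowl: Terracotta bowl, 90 mm in diameter, 50 mm high, beyond the machine's +y end, farther from the robot than the scraper; not to be disturbed. Origin: centre of its foot.
- loop_tool: Wooden-handled wire loop tool, 160 mm long, 12 mm thick, lying on the bench beyond the machine's -y end; not to be disturbed. Origin: middle of the handle, on its underside.

How it is judged:
By the outcome, as a careful person would: the job done as asked, in the order asked, and still so for the second after the job is handed in, while the arm keeps its last pose, push and grip.
It also fails if it takes over 61 s, if anything falls off the work surface, if the arm or the gripper's body presses on something with over 40 N, if the wrist force passes 120 N, or if a joint passes its speed limit or range.

ROBOT

A 6-joint arm with a two-finger parallel gripper is mounted at the origin on the work surface. World frame = base frame: x ahead of the robot, y to its left, z up, the work surface at z = 0. Lengths are in mm, angles in rad, forces in N, time in s.
With the tool pointing down it reaches from about 275 to 1000 mm from the base axis. Payload 8.4 kg.
Tool frame: the origin (TCP) lies at the very end of the fingers, on their centre line; the grasp point (between the pads) lies 19 mm behind it; z points along the fingers, y is the line along which they close (so a half turn about z gives the same grasp; the last joint's range is limited). The gripper opens to 85 mm and grips with 20 to 120 N. Pads are 22 mm wide; open, the fingers measure 114 mm over their backs; the gripper's body (76 mm by 85 mm) begins 54 mm behind the grasp point. The pads swing forward as they close: fully open they stand 13 mm farther back than shut.
Start: joints at [-1.283, 0.353, 1.633, -0, 1.155, -0.002], TCP at [178.599, -598.941, 231.281] pointing down, gripper open.
Joint ranges: [-2.63, 2.63], [-0.92, 2.1], [0.06, 2.66], [-1.3, 4.44], [0, 2.69], [-3.02, 3.02]. Speed limits (rad/s): [2.22, 2.22, 2.79, 3.14, 3.14, 3.14].

INTERFACE

Orientations are given as [roll, pitch, yaw] about the fixed x, y, z axes, in that order (R = Rz(yaw) Ry(pitch) Rx(roll)).
In Python, from rig import sensors, grab_frame, camera_params, order gives the robot as it stands. The module is installed in compiled form; this text tells all that it offers.
- The arm moves only by the tool move_arm, never from a script. Its argument "motion" is a list of rows, each a list of 7 numbers: the turn, a rotation vector about the tool's x, y, z in parts of the range, where 1.0 means 2 rad, then the shift along the tool's x, y, z in normalised numbers (1 is 0.8 m), then the finger opening in m, from 0 to 0.0854. A call has 1 to 8 rows; each row is the pose to reach, as a shift and turn from the pose commanded when the call began, along the tool's axes at that moment; what a row does not reach only later rows make up. A row lasts 1/8 s, in which the tool goes at most 62.5 mm and 10.7 degrees, less where a joint would pass 70% of its speed; a pose out of reach is approached as far as the arm can. No shift or turn number may pass 1 either way. A call with a gripper value outside its range is refused whole. The fingers move at their own pace and stop on an object; "grip_force" is the grip in N (left out, the last holds). Time passes only in rows, so rows that repeat a pose let the fingers close. It gives the time, the measured TCP pose, the force, the opening and the grip force at its end, in the units of the state.
- sensors.sense(): the state, without advancing time (a new reading comes with each control period).
- grab_frame(name): name is "scene" or "side" or "wrist"; returns (picture, depth): 384x512x3 uint8, red, green, blue; 384x512 float32, mm along the optical axis (not along the pixel's ray), 0 where there is no reading.
- camera_params(name): a dict with "camera_matrix" (3x3 intrinsics, pixels), "world_from_camera" (4x4, takes a point from camera to world coordinates). Camera axes: x right, y down, z forward; pixel columns grow to the right and rows downward; lengths in mm; the calibration is good to about 2 mm. The wrist camera is an equidistant fisheye: a pixel r from the principal point sees the ray r / f radians off the axis. A picture is of the moment at which its call begins: read the wrist's pose just before it. camera_params takes no time and is no camera call; for the wrist camera it gives the pose at the moment of the call.
- order.sign_off(): hands the job in; it is judged then, once.
The state is a dict: "clock": time; "qpos": joint angles; "qvel": joint speeds; "joint_efforts": joint torques, N m; "eef_pos": TCP position; "tcp_rot": TCP orientation; "contact_force": force on the tool from outside, world axes, zero at the start; "wrist_torque": the same for the moment, N m; "opening": opening from 0.0 (shut) to 1.0 (fully open); "grasp_force": force on a finger pad.
Only numpy, scipy, OpenCV 4.12 (cv2) and the standard library are available. Lean on these libraries where they do the work, as an engineer would, in place of code of your own. Each camera call takes 0.05 s, during which the arm holds its last target. There are 200 camera calls.

## Working session

There is one attempt and no reset: what is moved stays moved. The work goes in short steps, Python scripts to look and compute and a tool call to move; the robot and the scene stay as the last step left them, time stands still between calls to the robot, and variables do not carry over. Pictures are saved under pics/ and viewed, at most 10 in all, crops included, and the job is handed in when it is done.

Besides the shell and the picture viewer there is one more tool, called after "Call:" as a command line: name --pt "numbers of a row" for each row, then --argument value for the rest. move_arm: Moves the arm, as the interface text tells. Its arguments: {"type":"object","properties":{"motion":{"type":"array","items":{"type":"array","items":{"type":"number"}}},"grip_force":{"type":"number"}},"required":["motion"]}

```bash
mkdir -p pics; cat > h.py <<'E'
import numpy as np, cv2
from rig import sensors, grab_frame, camera_params, order
from scipy.spatial.transform import Rotation as R
def cloud(name):
    p=camera_params(name); im,d=grab_frame(name)
    K=np.array(p["camera_matrix"]); T=np.array(p["world_from_camera"])
    v,u=np.mgrid[:384,:512]; x=(u-K[0,2])/K[0,0]; y=(v-K[1,2])/K[1,1]
    if name=="wrist":
        r=np.hypot(u-K[0,2],v-K[1,2])/K[0,0]; s=np.tan(np.minimum(r,1.5))/np.maximum(r,1e-9); x,y=x*s,y*s
    P=np.stack([x*d,y*d,d],-1)@T[:3,:3].T+T[:3,3]; P[d==0]=np.nan
    return im,P
E
python3 - <<'E'
from h import *
s=sensors.sense(); print(s)
a=[]
for n in("scene","side"):
    im,P=cloud(n); np.savez(f"{n}0.npz",im=im,P=P); a.append(im)
    p=camera_params(n);print(n,np.round(p["world_from_camera"],2).tolist(),p["camera_matrix"])
    cv2.imwrite(f"pics/{n}0.png",cv2.resize(im[...,::-1],(800,600)))
E
```

```text
{'clock': 0.0, 'qpos': array([-1.28338177e+00,  3.53638095e-01,  1.63409572e+00,  1.36180981e-05,
        1.15518975e+00, -2.40277575e-03]), 'qvel': array([-0.00068361, -0.00050874, -0.00055393, -0.0004041 , -0.00106084,
        0.00177315]), 'joint_efforts': array([-1.17399992e-03, -6.05250120e+01, -3.42067158e+01,  3.40486474e-05,
        9.42953717e-03, -1.03868769e-05]), 'eef_pos': array([ 178.48585312, -598.50363774,  230.58439054]), 'tcp_rot': array([-3.14026178e+00, -1.56493233e-05,  2.89811813e-01]), 'contact_force': array([-1.02131076, -0.3343405 , -0.49877445]), 'wrist_torque': array([ 0.02510422, -0.005708  ,  0.01291637]), 'grasp_force': 0.0, 'opening': 1.0036956898664453}
scene [[-0.07, 0.79, -0.61, 1098.46], [1.0, 0.05, -0.05, 48.94], [-0.01, -0.61, -0.79, 799.47], [0.0, 0.0, 0.0, 1.0]] [[371.62019877   0.         257.91147249]
 [  0.         371.62019877 190.05585997]
 [  0.           0.           1.        ]]
side [[0.99, -0.09, 0.14, 401.99], [-0.17, -0.62, 0.77, -825.6], [0.01, -0.78, -0.62, 745.99], [0.0, 0.0, 0.0, 1.0]] [[423.6947595    0.         254.89250847]
 [  0.         423.6947595  195.50643899]
 [  0.           0.           1.        ]]
```

View pics/scene0.png

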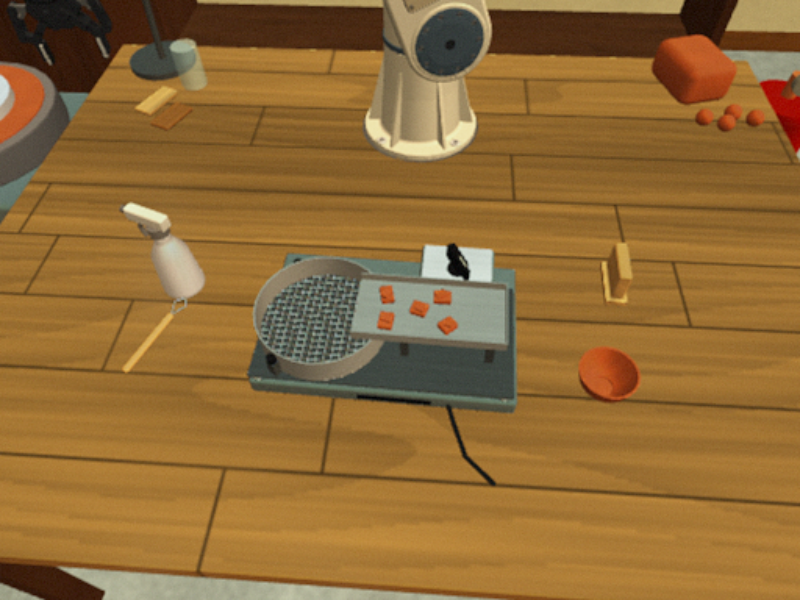

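View pics/side0.png

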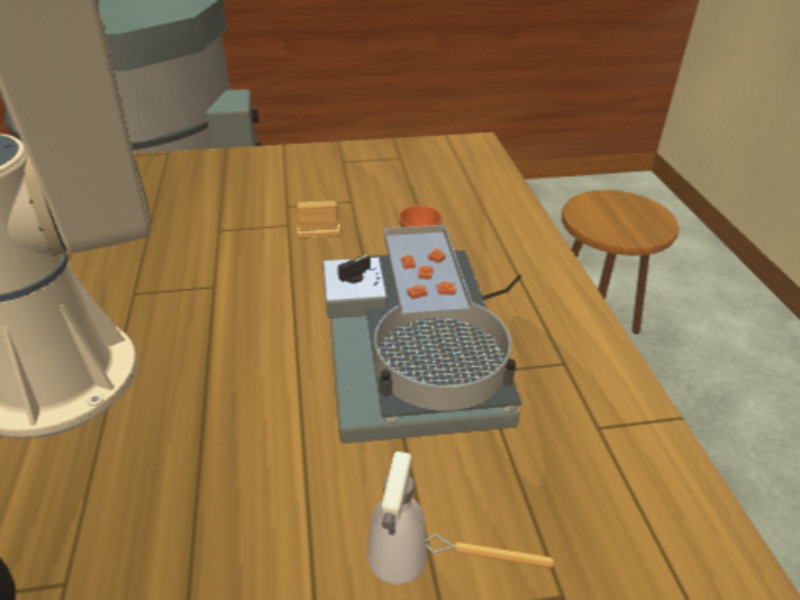

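The scene view shows the scraper at about (617,272), the tray over (355–508, 275–347), five chips on it, the switch at (457,262) and the bowl at (608,374). The side view shows the scraper at (318,218) and the switch at (354,268). Next I'll measure from both clouds.

```bash
python3 - <<'E'
from h import *
k=512/800
def rect(Q):
    c,s,a=cv2.minAreaRect(Q[:,:2].astype(np.float32)); return np.round(c,1),np.round(s,1),round(a,1)
for n,bx in(("scene",dict(scr=(595,235,640,308),tray=(345,265,515,352),sw=(420,240,500,285),bowl=(570,340,645,405),spray=(120,200,210,300))),
            ("side",dict(scr=(290,195,345,240),tray=(380,222,475,315),sw=(320,250,388,305),bowl=(395,200,445,230),spray=(365,450,430,585)))):
    z=np.load(n+"0.npz"); im,P=z["im"],z["P"]; hsv=cv2.cvtColor(im,cv2.COLOR_RGB2HSV)
    for o,b in bx.items():
        x0,y0,x1,y1=[int(t*k) for t in b]; Q=P[y0:y1,x0:x1].reshape(-1,3); C=im[y0:y1,x0:x1].reshape(-1,3); H=hsv[y0:y1,x0:x1].reshape(-1,3)
        zz=Q[:,2]
        if o=="scr":
            for lo,hi in((64,80),(8,80)): M=Q[(zz>lo)&(zz<hi)]; print(n,o,lo,len(M),rect(M),np.percentile(M[:,2],[5,50,95]).round(1))
        if o=="tray":
            ch=(H[:,1]>150)&(H[:,0]<12)&(zz>105)
            fl=(zz>108)&(zz<116)&(H[:,1]<80)
            M=Q[(zz>107)&(zz<132)&((H[:,1]<80)|ch)]; print(n,o,len(M),rect(M),"floor z",np.median(Q[fl][:,2]).round(1), "lip",np.percentile(M[:,2],[95,99]).round(1))
            m=(ch.reshape(y1-y0,x1-x0)).astype(np.uint8); N,L=cv2.connectedComponents(m)
            for i in range(1,N):
                W=Q[L.ravel()==i]
                if len(W)>8: print("  chip",W.mean(0).round(0),len(W))
        if o=="sw":
            pl=(C.min(1)>150)&(abs(zz-78)<8); print(n,"plate",rect(Q[pl]),np.median(zz[pl]).round(1))
            bl=(C.max(1)<60)&(zz>95)&(zz<120); M=Q[bl]; print(n,"handle",len(M),rect(M),np.percentile(M[:,2],[50,95]).round(1))
        if o in("bowl","spray"):
            M=Q[zz>15]; print(n,o,rect(M),np.nanmax(zz).round())
E
```

```text
scene scr 64 210 (array([443.3, 358.9]), array([21.8, 80.2]), 87.5) [65.6 69.3 72.2]
scene scr 8 574 (array([443. , 358.9]), array([36.4, 91.3]), 87.6) [10.6 48.7 71.4]
scene tray 3981 (array([578.3,  45.9]), array([220.1, 155.8]), 87.9) floor z 112.0 lip [125.8 127.3]
  chip [577. -20. 122.] 81
  chip [578.  63. 123.] 82
  chip [601.  29. 122.] 81
  chip [624. -17. 122.] 91
  chip [628.  71. 123.] 85
scene plate (array([472.8,  84.9]), array([112.3,  72.2]), 88.4) 78.0
scene handle 134 (array([490.7,  85.5]), array([60.7, 14.7]), 28.4) [109.5 113.1]
scene bowl (array([647.8, 311.7]), array([87.6, 88.6]), 50.0) 53.0
scene spray (array([ 489.3, -403.3]), array([61.8, 92.9]), 3.3) 175.0
side scr 64 115 (array([440.6, 357. ]), array([24.5, 75.7]), 87.9) [65.2 69.5 72.4]
side scr 8 539 (array([440.1, 357.5]), array([44. , 84.1]), 84.9) [11.3 41.4 70.9]
side tray 2304 (array([598.7,  45. ]), array([225.8, 109.3]), 88.0) floor z 112.3 lip [125.8 127.5]
  chip [624.  64. 122.] 51
  chip [574.  54. 123.] 46
  chip [596.  22. 121.] 51
  chip [620. -25. 121.] 63
  chip [573. -28. 122.] 58
side plate (array([485.6,  81.9]), array([116.9,  97.8]), 87.7) 78.3
side handle 101 (array([487.4,  78.8]), array([58.7,  9.2]), 25.6) [103. 111.]
side bowl (array([632.3, 250.1]), array([220.4,  85.9]), 77.5) 128.0
side spray (array([ 472.5, -405.1]), array([80.6, 64.6]), 38.1) 176.0
```

```bash
cat >> h.py <<'E'
def rel(p,yaw,p0=None,r0=None):
    s=sensors.sense(); p0=s["eef_pos"] if p0 is None else np.array(p0); r0=s["tcp_rot"] if r0 is None else r0
    A=R.from_euler("xyz",r0); B=R.from_euler("xyz",[np.pi,0,yaw])
    print("turn",(A.inv()*B).as_rotvec().round(4),"shift m",(A.inv().apply(np.array(p)-p0)/1000).round(4))
E
python3 -c "
from h import *
rel([442,358,230],-.04)"
```

```text
turn [-1.200e-03  2.000e-04  3.298e-01] shift m [ 0.5259 -0.8413  0.0017]
```

The manual's scale: shifts go in shares of 0.8 m and turns go in shares of 2 rad. Converting my numbers, -0.397 m / 0.8 = -0.4963, -0.344 m / 0.8 = -0.43.

Call:
move_arm --pt "0 0 0 0.025 -0.0375 0 0.085" --pt "0 0 0 0.0625 -0.1 0 0.085" --pt "0 0 0 0.1038 -0.1663 0 0.085" --pt "0 0 0 0.145 -0.2325 0 0.085" --pt "0 0 0 0.1863 -0.2988 0 0.085" --pt "0 0 0 0.2275 -0.365 0 0.085" --pt "0 0 0 0.2688 -0.43 0 0.085" --pt "0 0 0 0.31 -0.4963 0 0.085"

```text
clock: 1.1
eef_pos: [302.9, -145.9, 231.4]
tcp_rot: [3.141, -0.001, 0.289]
contact_force: [1.5, -0.6, -1.0]
opening: 0.997
grasp_force: 0.0
```

Scaled: -0.41 m / 0.8 = -0.5125, -0.37 m / 0.8 = -0.4625, 0.33 rad / 2 = 0.165.

Call:
move_arm --pt "0 0 0.025 0.0413 -0.0663 0 0.085" --pt "0 0 0.05 0.0825 -0.1325 0 0.085" --pt "0 0 0.075 0.1238 -0.1988 0 0.085" --pt "0 0 0.1 0.165 -0.265 0 0.085" --pt "0 0 0.125 0.2063 -0.3313 0 0.085" --pt "0 0 0.15 0.2475 -0.3975 0 0.085" --pt "0 0 0.165 0.2888 -0.4625 0 0.085" --pt "0 0 0.165 0.3188 -0.5125 0 0.085"

```text
clock: 2.1
eef_pos: [430.1, 320.7, 230.9]
tcp_rot: [3.142, 0.0, -0.039]
contact_force: [0.6, -1.8, 0.5]
opening: 0.994
grasp_force: 0.0
```

```bash
python3 - <<'E'
from h import *
s=sensors.sense(); print(s["clock"],s["eef_pos"],s["tcp_rot"])
im,P=cloud("wrist"); np.savez("w1.npz",im=im,P=P)
cv2.imwrite("pics/w1.png",im[...,::-1]); hsv=cv2.cvtColor(im,cv2.COLOR_RGB2HSV)
d=np.hypot(P[...,0]-442,P[...,1]-358)
for lo,hi in((60,80),(7,80)):
    m=(d<75)&(P[...,2]>lo)&(P[...,2]<hi); Q=P[m]; print(lo,len(Q),cv2.minAreaRect(Q[:,:2].astype(np.float32)),np.percentile(Q[:,2],[5,50,95]))
rel([442,358,130],-.04)
E
```

```text
2.1 [430.11863418 320.67321955 230.90788059] [ 3.14151408e+00  1.59521689e-04 -3.93598319e-02]
60 1553 ((441.1878967285156, 359.4405212402344), (22.616844177246094, 79.26704406738281), 87.65509796142578) [66.65864745 69.97241    71.30393649]
7 2348 ((440.4331970214844, 358.1011047363281), (35.43563461303711, 87.48094177246094), 88.60687255859375) [11.70456609 69.22571413 71.16473468]
turn [-0.0036 -0.0015  0.001 ] shift m [ 0.0088 -0.0329  0.1013]
```

View pics/w1.png

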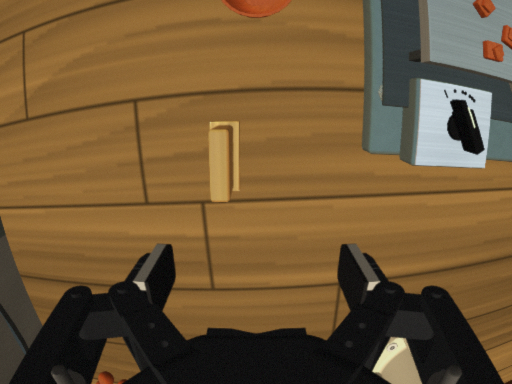

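Scaled: 0.2005 m / 0.8 = 0.2506, -0.0334 m / 0.8 = -0.0418.

Call:
move_arm --pt "0 0 0 0.005 -0.025 0 0.085" --pt "0 0 0 0.0104 -0.0418 0.0375 0.085" --pt "0 0 0 0.0104 -0.0418 0.1 0.085" --pt "0 0 0 0.0104 -0.0418 0.1625 0.085" --pt "0 0 0 0.0104 -0.0418 0.2125 0.085" --pt "0 0 0 0.0104 -0.0418 0.2375 0.085" --pt "0 0 0 0.0104 -0.0418 0.2506 0.07" --pt "0 0 0 0.0104 -0.0418 0.2506 0.07"

```text
clock: 3.15
eef_pos: [439.6, 350.9, 30.6]
tcp_rot: [3.141, 0.001, -0.041]
contact_force: [-0.6, 0.7, 0.2]
opening: 0.818
grasp_force: 0.0
```

Call:
move_arm --pt "0 0 0 0 0 0 0.03" --pt "0 0 0 0 0 0 0.015" --pt "0 0 0 0 0 0 0.01" --pt "0 0 0 0 0 0 0.01" --pt "0 0 0 0 0 0 0.01" --pt "0 0 0 0 0 0 0.01" --grip_force 70

```text
clock: 3.9
eef_pos: [440.3, 351.8, 31.8]
tcp_rot: [-3.14, -0.001, -0.04]
contact_force: [-1.1, 0.6, 6.6]
opening: 0.252
grasp_force: 68.9
```

Scaled: -0.15 m / 0.8 = -0.1875, -0.145 m / 0.8 = -0.1813.

Call:
move_arm --pt "0 0 0 0 0 -0.025 0.01" --pt "0 0 0 0 0 -0.075 0.01" --pt "0 0 0 0 0 -0.1375 0.01" --pt "0 0 0 0 0 -0.1813 0.01" --pt "0 0 0 0 0 -0.1875 0.01" --pt "0 0 0 0 0 -0.1875 0.01"

```text
clock: 4.65
eef_pos: [439.2, 350.8, 180.3]
tcp_rot: [3.141, 0.0, -0.04]
contact_force: [-0.7, -0.9, -2.2]
opening: 0.248
grasp_force: 68.7
```

```bash
python3 - <<'E'
from h import *
s=sensors.sense(); print(s["clock"],s["eef_pos"],s["tcp_rot"],s["contact_force"],s["opening"])
im,P=cloud("side"); print(rel([602,129.5,182],-.035))
z=P[...,2]; m=(np.hypot(P[...,0]-441,P[...,1]-352)<60)&(z>130)&(z<240)
hsv=cv2.cvtColor(im,cv2.COLOR_RGB2HSV); m&=(hsv[...,1]>60)
Q=P[m]; print(len(Q),Q.min(0),Q.max(0),np.median(Q,0))
cv2.imwrite("pics/s1.png",cv2.resize(im[90:220,130:330,::-1],(800,520)))
E
```

```text
4.65 [439.24943379 350.84786017 180.27170682] [ 3.14120104e+00  4.15275504e-04 -4.02098227e-02] [-0.69203664 -0.86617046 -2.15472223] 0.24773352815482103
turn [ 0.0012  0.0014 -0.0052] shift m [ 0.1718  0.2144 -0.0024]
None
711 [394.26677158 302.87534679 149.09611784] [482.4701806  366.49644797 238.21633193] [436.7578134  338.07374553 186.63328826]
```

View pics/s1.png

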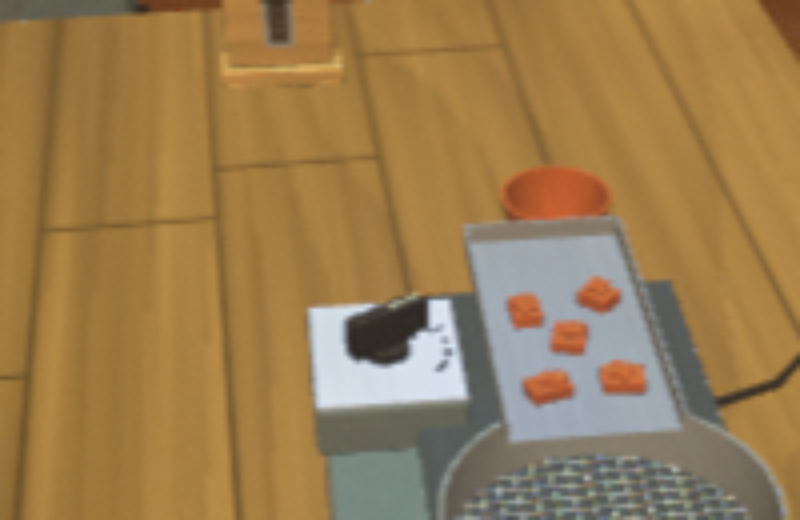

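The scraper (at (280,50) in the crop) hangs level with its sole at about z 149, and the chips lie as measured. I'll move it over the free end of the tray.

Scaled: 0.2144 m / 0.8 = 0.268, 0.208 m / 0.8 = 0.26, -0.005 rad / 2 = -0.0025.

Call:
move_arm --pt "0 0 0 0.0188 0.0238 0 0.01" --pt "0 0 0 0.0625 0.0775 0 0.01" --pt "0 0 0 0.1063 0.1325 0 0.01" --pt "0 0 0 0.15 0.1875 0 0.01" --pt "0 0 0 0.1875 0.2338 0 0.01" --pt "0 0 0 0.2088 0.26 0 0.01" --pt "0 0 -0.0025 0.2156 0.268 0 0.01" --pt "0 0 -0.0025 0.2156 0.268 0 0.01"

```text
clock: 5.7
eef_pos: [602.7, 129.9, 179.4]
tcp_rot: [3.141, 0.002, -0.036]
contact_force: [-0.6, 0.1, -1.8]
opening: 0.247
grasp_force: 68.8
```

```bash
python3 - <<'E'
from h import *
a,P1=cloud("scene"); b,P2=cloud("side"); s=sensors.sense(); print(s["eef_pos"],s["tcp_rot"])
for n,im,P in(("scene",a,P1),("side",b,P2)):
    z=P[...,2]; hsv=cv2.cvtColor(im,cv2.COLOR_RGB2HSV); m=(np.hypot(P[...,0]-602,P[...,1]-129)<60)&(z>138)&(z<166)&(hsv[...,1]>60)&(hsv[...,0]>8)
    Q=P[m]; print(n,len(Q),np.percentile(Q,[1,99],axis=0).round(1).tolist(),cv2.minAreaRect(Q[:,:2].astype(np.float32)))
c=np.vstack([cv2.resize(a[150:260,200:400],(800,440)),cv2.resize(b[110:150,180:380],(800,160))]);cv2.imwrite("pics/c2.png",c[...,::-1])
rel([602.5,129.5,144],-.035)
E
```

```text
[602.42930804 130.76666381 180.0302234 ] [ 3.14152184e+00  1.60961506e-03 -3.46245941e-02]
scene 199 [[590.8, 111.3, 148.7], [648.6, 145.6, 165.0]] ((616.7779541015625, 128.6002655029297), (34.59368133544922, 64.71690368652344), 89.51203918457031)
side 242 [[557.6, 108.0, 147.1], [643.3, 141.2, 165.7]] ((600.4291381835938, 122.31513214111328), (34.026336669921875, 87.88226318359375), 80.48881530761719)
turn [0.0001 0.0016 0.0004] shift m [0.0002 0.0013 0.036 ]
```

View pics/c2.png

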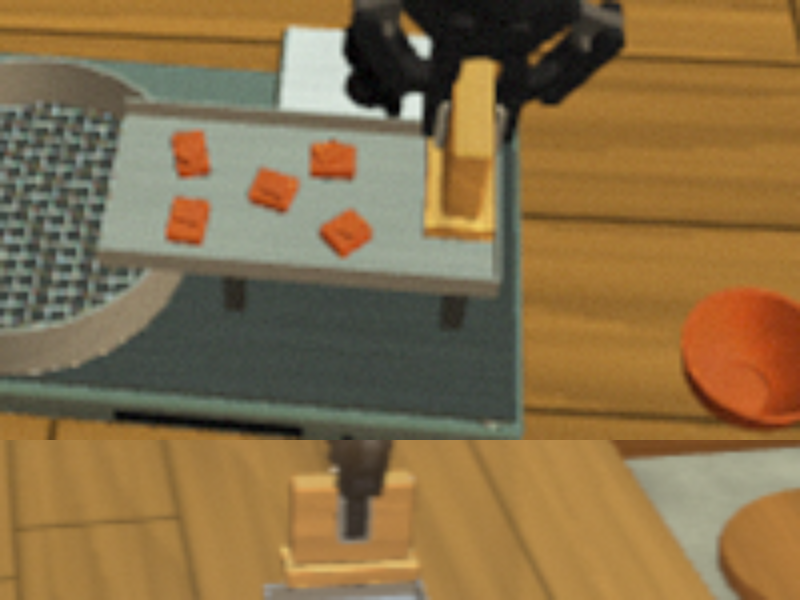

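Over the free tray end: the sole spans about y 111–147 (lip inner face at 153) and is centred in x within about 1 mm, so I'll lower it.

Scaled: 0.036 m / 0.8 = 0.045, 0.035 m / 0.8 = 0.0438.

Call:
move_arm --pt "0 0 0 0 0.0013 0.0125 0.01" --pt "0 0 0 0 0.0013 0.0275 0.01" --pt "0 0 0 0 0.0013 0.0375 0.01" --pt "0 0 0 0 0.0013 0.0425 0.01" --pt "0 0 0 0 0.0013 0.0438 0.01" --pt "0 0 0 0 0.0013 0.045 0.01" --pt "0 0 0 0 0.0013 0.045 0.01"

```text
clock: 6.68
eef_pos: [603.5, 129.0, 145.0]
tcp_rot: [-3.141, -0.0, -0.035]
contact_force: [0.8, 0.4, -1.0]
opening: 0.25
grasp_force: 68.8
```

Scaled: 0.001 m / 0.8 = 0.0013, 0.0005 m / 0.8 = 0.0006.

Call:
move_arm --pt "0 0 0 0 0 0.0006 0.01" --pt "0 0 0 0 0 0.0013 0.01" --pt "0 0 0 0 0 0.0013 0.01"

```text
clock: 7.05
eef_pos: [603.4, 129.0, 143.9]
tcp_rot: [-3.142, -0.0, -0.035]
contact_force: [0.9, -0.6, -1.6]
opening: 0.246
grasp_force: 69.0
```

Scaled: 0.001 m / 0.8 = 0.0013, 0.0005 m / 0.8 = 0.0006.

Call:
move_arm --pt "0 0 0 0 0 0.0006 0.01" --pt "0 0 0 0 0 0.0013 0.01" --pt "0 0 0 0 0 0.0013 0.01"

```text
clock: 7.42
eef_pos: [603.4, 129.1, 143.8]
tcp_rot: [-3.142, -0.0, -0.035]
contact_force: [-4.7, -1.5, 8.1]
opening: 0.248
grasp_force: 70.3
```

Scaled: 0.07 m / 0.8 = 0.0875, 0.06 m / 0.8 = 0.075.

Call:
move_arm --pt "0 0 0 0 0.0025 -0.0009 0.01" --pt "0 0 0 0 0.0125 -0.0009 0.01" --pt "0 0 0 0 0.025 -0.0009 0.01" --pt "0 0 0 0 0.0375 -0.0009 0.01" --pt "0 0 0 0 0.05 -0.0009 0.01" --pt "0 0 0 0 0.0625 -0.0009 0.01" --pt "0 0 0 0 0.075 -0.0009 0.01" --pt "0 0 0 0 0.0875 -0.0009 0.01"

```text
clock: 8.43
eef_pos: [601.2, 58.5, 143.8]
tcp_rot: [-3.141, -0.001, -0.036]
contact_force: [-0.9, 2.7, 5.8]
opening: 0.248
grasp_force: 69.8
```

Scaled: 0.06 m / 0.8 = 0.075, 0.05 m / 0.8 = 0.0625.

Call:
move_arm --pt "0 0 0 0 0.0125 0 0.01" --pt "0 0 0 0 0.025 0 0.01" --pt "0 0 0 0 0.0375 0 0.01" --pt "0 0 0 0 0.05 0 0.01" --pt "0 0 0 0 0.0625 0 0.01" --pt "0 0 0 0 0.075 0 0.01" --pt "0 0 0 0 0.075 0 0.01"

```text
clock: 9.3
eef_pos: [598.9, -2.5, 143.8]
tcp_rot: [3.141, -0.0, -0.036]
contact_force: [0.1, -1.7, 6.4]
opening: 0.249
grasp_force: 69.8
```

```bash
python3 - <<'E'
from h import *
a,P1=cloud("scene"); b,P2=cloud("side"); s=sensors.sense(); print(s["clock"],s["eef_pos"],s["tcp_rot"],s["contact_force"])
c=np.vstack([cv2.resize(a[150:260,150:350],(640,352)),cv2.resize(b[130:200,200:360],(640,280))[:248]]);cv2.imwrite("pics/c3.png",c[...,::-1])
E
```

```text
9.4 [598.8663783   -2.50182266 143.80389352] [ 3.14019232e+00 -4.87863176e-04 -3.55275726e-02] [-0.2270211  -2.79648237  5.59079257]
```

View pics/c3.png

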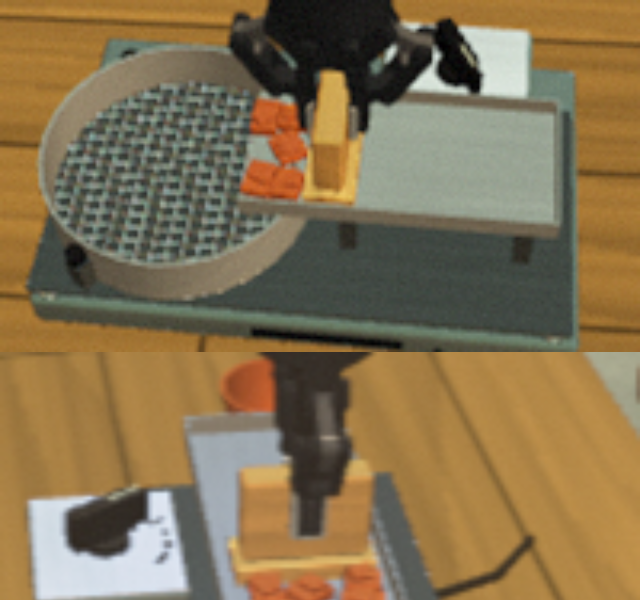

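All five chips sit ahead of the sole near the open edge, around (275,145) in the top half. I'll finish the push.

Scaled: 0.07 m / 0.8 = 0.0875, 0.06 m / 0.8 = 0.075.

Call:
move_arm --pt "0 0 0 0 0.0125 0 0.01" --pt "0 0 0 0 0.025 0 0.01" --pt "0 0 0 0 0.0375 0 0.01" --pt "0 0 0 0 0.05 0 0.01" --pt "0 0 0 0 0.0625 0 0.01" --pt "0 0 0 0 0.075 0 0.01" --pt "0 0 0 0 0.0875 0 0.01" --pt "0 0 0 0 0.0875 0 0.01"

```text
clock: 10.4
eef_pos: [596.3, -72.5, 143.8]
tcp_rot: [3.141, -0.0, -0.036]
contact_force: [-0.3, -2.1, 5.1]
opening: 0.25
grasp_force: 69.8
```

Scaled: -0.1 m / 0.8 = -0.125, -0.08 m / 0.8 = -0.1.

Call:
move_arm --pt "0 0 0 0 0 -0.0125 0.01" --pt "0 0 0 0 0 -0.05 0.01" --pt "0 0 0 0 -0.05 -0.0875 0.01" --pt "0 0 0 0 -0.1 -0.0875 0.01" --pt "0 0 0 0 -0.125 -0.0875 0.01" --pt "0 0 0 0 -0.125 -0.0875 0.01"

```text
clock: 11.15
eef_pos: [599.3, 29.8, 213.0]
tcp_rot: [3.141, 0.001, -0.033]
contact_force: [-0.5, 0.6, -2.1]
opening: 0.248
grasp_force: 69.0
```

```bash
python3 - <<'E'
from h import *
a,P1=cloud("scene"); b,P2=cloud("side"); s=sensors.sense(); print(s["clock"],s["eef_pos"],s["tcp_rot"],s["contact_force"])
c=np.vstack([cv2.resize(a[150:260,150:350],(640,352)),cv2.resize(b[160:270,200:360],(640,440))[:248]]);cv2.imwrite("pics/c4.png",c[...,::-1])
for n,im,P in(("scene",a,P1),("side",b,P2)):
    h=cv2.cvtColor(im,cv2.COLOR_RGB2HSV); m=((h[...,1]>150)&(h[...,0]<10)&(abs(P[...,0]-600)<130)&(abs(P[...,1]+50)<200)).astype(np.uint8)
    N,L=cv2.connectedComponents(m)
    for i in range(1,N):
        W=P[L==i]; 
        if len(W)>8: print(n,W.mean(0).round(0),len(W))
E
```

```text
11.25 [599.41093854  28.36317582 212.99364671] [ 3.14080701e+00  1.17313656e-03 -3.47690625e-02] [-0.29900041  1.25688323 -2.31351938]
scene [583. -90.  68.] 11
scene [641. -64.  68.] 10
side [627. -76.  70.] 27
side [569. -76.  70.] 22
side [ 614. -105.   68.] 40
side [ 570. -101.   69.] 28
```

View pics/c4.png

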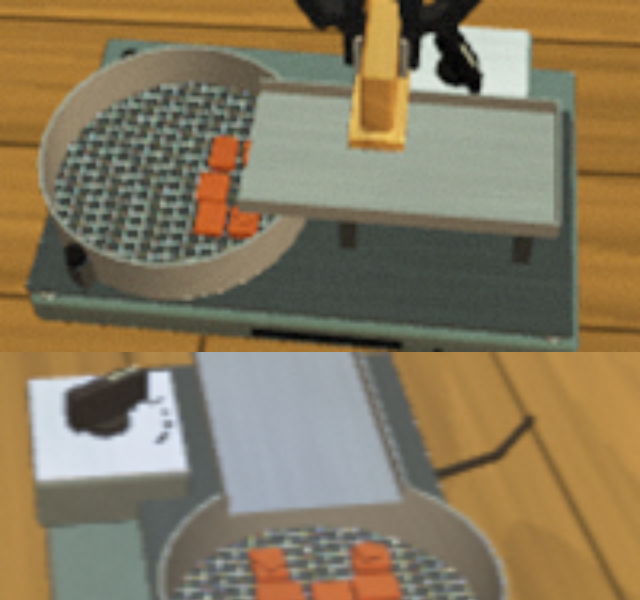

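The picture shows the tray empty and all five chips on the mesh, at (223,153), (248,150), (211,187), (210,217) and (243,220). Now the scraper goes back.

Scaled: -0.318 m / 0.8 = -0.3975, -0.305 m / 0.8 = -0.3813.

Call:
move_arm --pt "0 0 0 -0.0125 -0.025 0 0.01" --pt "0 0 0 -0.0463 -0.0863 0 0.01" --pt "0 0 0 -0.08 -0.15 0 0.01" --pt "0 0 0 -0.115 -0.215 0 0.01" --pt "0 0 0 -0.15 -0.28 0 0.01" --pt "0 0 0 -0.1825 -0.34 0 0.01" --pt "0 0 0 -0.205 -0.3813 0 0.01" --pt "0 0 0 -0.2138 -0.3975 0 0.01"

```text
clock: 12.25
eef_pos: [438.7, 354.2, 213.3]
tcp_rot: [3.141, 0.001, -0.034]
contact_force: [0.2, -0.8, -1.7]
opening: 0.246
grasp_force: 69.1
```

Scaled: 0.178 m / 0.8 = 0.2225, 0.177 m / 0.8 = 0.2213.

Call:
move_arm --pt "0 0 0 0 0 0.025 0.01" --pt "0 0 0 0 0 0.075 0.01" --pt "0 0 0 0 0 0.1375 0.01" --pt "0 0 0 0 0 0.1875 0.01" --pt "0 0 0 0 0 0.2125 0.01" --pt "0 0 0 0 0 0.2213 0.01" --pt "0 0 0 0 0 0.2225 0.01" --pt "0 0 0 0 0 0.2225 0.01"

```text
clock: 13.25
eef_pos: [440.8, 353.2, 36.5]
tcp_rot: [-3.141, -0.001, -0.035]
contact_force: [-0.3, 0.4, -1.5]
opening: 0.249
grasp_force: 69.1
```

Scaled: 0.002 m / 0.8 = 0.0025, 0.001 m / 0.8 = 0.0013.

Call:
move_arm --pt "0 0 0 0 0 0.0013 0.01" --pt "0 0 0 0 0 0.0025 0.01" --pt "0 0 0 0 0 0.0025 0.01"

```text
clock: 13.62
eef_pos: [440.2, 353.0, 33.6]
tcp_rot: [-3.141, -0.0, -0.035]
contact_force: [0.3, 0.2, -1.9]
opening: 0.25
grasp_force: 69.1
```

Scaled: 0.002 m / 0.8 = 0.0025, 0.001 m / 0.8 = 0.0013.

Call:
move_arm --pt "0 0 0 0 0 0.0013 0.01" --pt "0 0 0 0 0 0.0025 0.01" --pt "0 0 0 0 0 0.0025 0.01"

```text
clock: 14.0
eef_pos: [440.1, 353.0, 31.8]
tcp_rot: [-3.142, 0.0, -0.035]
contact_force: [-2.4, -1.1, 3.7]
opening: 0.25
grasp_force: 69.8
```

Call:
move_arm --pt "0 0 0 0 0 0 0.026" --pt "0 0 0 0 0 0 0.035" --pt "0 0 0 0 0 0 0.06" --pt "0 0 0 0 0 0 0.06" --pt "0 0 0 0 0 0 0.06"

```text
clock: 14.62
eef_pos: [440.1, 352.9, 31.5]
tcp_rot: [3.142, 0.0, -0.035]
contact_force: [0.3, 0.2, -0.3]
opening: 0.701
grasp_force: 0.0
```

Scaled: -0.2 m / 0.8 = -0.25, -0.19 m / 0.8 = -0.2375.

Call:
move_arm --pt "0 0 0 0 0 -0.025 0.06" --pt "0 0 0 0 0 -0.075 0.06" --pt "0 0 0 0 0 -0.1375 0.06" --pt "0 0 0 0 0 -0.2 0.06" --pt "0 0 0 0.0125 0.0625 -0.2375 0.06" --pt "0 0 0 0.0188 0.125 -0.25 0.06" --pt "0 0 0 0.0188 0.15 -0.25 0.06" --pt "0 0 0 0.0188 0.15 -0.25 0.06"

```text
clock: 15.62
eef_pos: [450.7, 231.6, 231.3]
tcp_rot: [-3.142, 0.0, -0.037]
contact_force: [-0.0, 0.1, 0.1]
opening: 0.704
grasp_force: 0.0
```

```bash
python3 - <<'E'
from h import *
def rect(Q): return cv2.minAreaRect(Q[:,:2].astype(np.float32))
s=sensors.sense(); print(s["clock"],s["eef_pos"],s["tcp_rot"])
im,P=cloud("wrist"); np.savez("w2.npz",im=im,P=P); sc,P2=cloud("scene")
cv2.imwrite("pics/w2.png",np.hstack([im,sc])[:,:,::-1][:, ::1] if 0 else cv2.resize(np.hstack([im,sc]),(800,300))[...,::-1])
z=P[...,2]
for lo,hi in((60,80),(7,80)):
    m=(np.hypot(P[...,0]-440,P[...,1]-353)<70)&(z>lo)&(z<hi); print("scr",lo,rect(P[m]),np.median(z[m]))
b=(im.max(2)<70)&(z>95)&(z<122)&(np.hypot(P[...,0]-486,P[...,1]-81)<60); print("handle",b.sum(),rect(P[b]),np.percentile(z[b],[50,90]))
t=(im.max(2)<70)&(z>107)&(z<122)&(np.hypot(P[...,0]-486,P[...,1]-81)<60); print("handle top",t.sum(),rect(P[t]))
p=(im.min(2)>110)&(abs(z-78)<4)&(np.hypot(P[...,0]-486,P[...,1]-81)<100); print("plate",p.sum(),rect(P[p]),np.median(z[p]))
l=(z>122)&(z<130)&(P[...,0]>520)&(P[...,0]<670)&(P[...,1]>-70)&(P[...,1]<165); print("lips",l.sum(),rect(P[l]))
E
```

```text
15.625 [450.69774548 231.57198912 231.30171717] [-3.14150482e+00  3.04944440e-04 -3.71949269e-02]
scr 60 ((440.7149658203125, 352.0640563964844), (22.04443359375, 79.05467224121094), 87.75907135009766) 69.8571044503098
scr 7 ((440.2362060546875, 351.9104309082031), (36.329383850097656, 88.24480438232422), 89.30415344238281) 60.078299143774416
handle 877 ((501.9012451171875, 86.63678741455078), (86.86292266845703, 33.264854431152344), 1.9981138706207275) [111.37439325 113.04608298]
handle top 620 ((502.1643371582031, 86.4665756225586), (86.34896087646484, 32.90629196166992), 1.9981135129928589)
plate 6619 ((485.1905212402344, 83.07417297363281), (116.40999603271484, 97.1599349975586), 87.9701156616211) 78.47570881599836
lips 814 ((598.9441528320312, 48.50616455078125), (215.20806884765625, 109.2409439086914), 88.08834838867188)
```

View pics/w2.png

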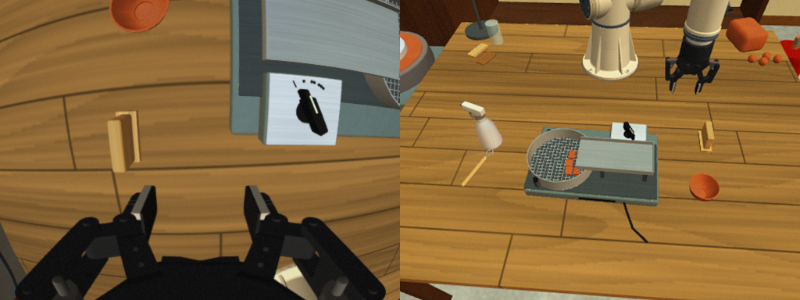

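```bash
cat >> h.py <<'E'
def dial(im,P):
    z=P[...,2]; d=np.hypot(P[...,0]-485.5,P[...,1]-82)
    m=((im.max(2)<80)&(z>100)&(z<122)&(d<48)&(P[...,0]<522)).astype(np.uint8)
    N,L,S,C=cv2.connectedComponentsWithStats(m); i=1+S[1:,4].argmax(); Q=P[L==i]
    c,sz,a=cv2.minAreaRect(Q[:,:2].astype(np.float32)); print("handle",len(Q),np.round(c,1),np.round(sz,1),round(a,1),np.percentile(Q[:,2],[5,50,95]).round(1))
    T=Q[Q[:,2]>109]; print("top",np.round(T.mean(0),1),cv2.minAreaRect(T[:,:2].astype(np.float32)))
    p=(im.min(2)>110)&(abs(z-78)<4)&(d<100); print("plate",cv2.minAreaRect(P[p][:,:2].astype(np.float32)),np.median(z[p]))
E
python3 - <<'E'
from h import *
z=np.load("w2.npz"); dial(z["im"],z["P"]); print(sensors.sense()["qpos"])
rel([486,82,190],.489)
E
```

```text
handle 793 [487.9  86.9] [61.1 13.9] 27.6 [102.1 111.7 113.4]
top [482.4  84.6 112.1] ((487.4024963378906, 86.47354125976562), (59.709922790527344, 13.559149742126465), 28.1757869720459)
plate ((485.1905212402344, 83.07417297363281), (116.40999603271484, 97.1599349975586), 87.9701156616211) 78.47570881599836
[4.73740560e-01 1.70109432e-01 1.88063908e+00 5.24954734e-04
 1.09113268e+00 2.07990245e+00]
turn [-4.000e-04  4.000e-04 -5.246e-01] shift m [0.0405 0.1497 0.041 ]
```

Scaled: 0.148 m / 0.8 = 0.185, 0.0405 m / 0.8 = 0.0506, -0.525 rad / 2 = -0.2625.

Call:
move_arm --pt "0 0 -0.04 0.0125 0.0375 0 0.06" --pt "0 0 -0.1 0.025 0.0875 0 0.06" --pt "0 0 -0.175 0.0375 0.1375 0 0.06" --pt "0 0 -0.24 0.0475 0.175 0 0.06" --pt "0 0 -0.2625 0.0506 0.185 0.0125 0.06" --pt "0 0 -0.2625 0.0506 0.185 0.0375 0.06" --pt "0 0 -0.2625 0.0506 0.185 0.0375 0.06" --pt "0 0 -0.2625 0.0506 0.185 0.0375 0.06"

```text
clock: 16.73
eef_pos: [486.5, 83.9, 201.7]
tcp_rot: [-3.141, 0.0, 0.491]
contact_force: [-0.1, 0.3, -0.2]
opening: 0.699
grasp_force: 0.0
```

```bash
python3 - <<'E'
from h import *
s=sensors.sense(); print(s["clock"],s["eef_pos"],s["tcp_rot"],s["qpos"][5])
im,P=cloud("wrist"); dial(im,P); rel([485.2,84,140],.489)
cv2.imwrite("pics/w3.png",im[...,::-1])
E
```

```text
16.725 [486.48870318  83.94763161 201.65640212] [-3.14137717e+00  8.84806844e-05  4.90739192e-01] 1.247663760043218
handle 990 [488.   85.5] [61.9 14. ] 28.3 [107.2 112.1 113.4]
top [483.8  83.4 112.2] ((487.4837341308594, 85.21405029296875), (60.68891906738281, 13.89024543762207), 28.57835578918457)
plate ((484.8066101074219, 83.89986419677734), (114.49498748779297, 97.41595458984375), 88.21119689941406) 78.40671977689979
turn [ 0.0001 -0.0006  0.0016] shift m [-0.0012 -0.0008  0.0619]
```

View pics/w3.png

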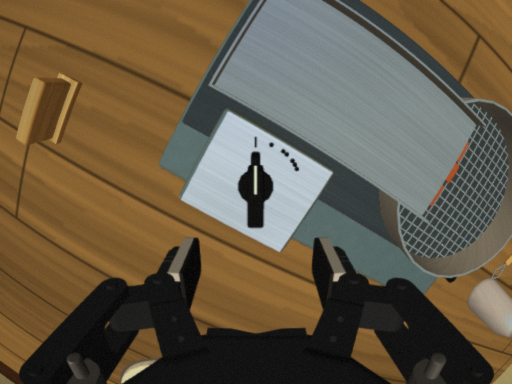

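The handle, at (255,190), lies along the tool's x axis. Two wrist views agree on the axis at about (485.2, 84.0), with its top at z 112.

Scaled: 0.1115 m / 0.8 = 0.1394, -0.0012 m / 0.8 = -0.0015.

Call:
move_arm --pt "0 0 0 -0.0015 -0.001 0.025 0.05" --pt "0 0 0 -0.0015 -0.001 0.075 0.05" --pt "0 0 0 -0.0015 -0.001 0.1125 0.05" --pt "0 0 0 -0.0015 -0.001 0.1313 0.05" --pt "0 0 0 -0.0015 -0.001 0.1394 0.05" --pt "0 0 0 -0.0015 -0.001 0.1394 0.05"

```text
clock: 17.52
eef_pos: [485.2, 83.4, 90.5]
tcp_rot: [3.141, -0.001, 0.49]
contact_force: [-0.3, 0.1, 0.1]
opening: 0.587
grasp_force: 0.0
```

Call:
move_arm --pt "0 0 0 0 0 0 0.02" --pt "0 0 0 0 0 0 0.01" --pt "0 0 0 0 0 0 0.005" --pt "0 0 0 0 0 0 0.005" --pt "0 0 0 0 0 0 0.005" --grip_force 80

```text
clock: 18.15
eef_pos: [485.0, 83.9, 91.0]
tcp_rot: [-3.141, -0.001, 0.489]
contact_force: [-3.4, 4.4, 9.1]
opening: 0.143
grasp_force: 78.2
```

Scaled: 0.56 rad / 2 = 0.28.

Call:
move_arm --pt "0 0 0.04 0 0 0 0.005" --pt "0 0 0.09 0 0 0 0.005" --pt "0 0 0.14 0 0 0 0.005" --pt "0 0 0.19 0 0 0 0.005" --pt "0 0 0.24 0 0 0 0.005" --pt "0 0 0.28 0 0 0 0.005" --pt "0 0 0.28 0 0 0 0.005" --grip_force 100

```text
clock: 19.02
eef_pos: [484.9, 84.2, 91.1]
tcp_rot: [-3.14, -0.001, -0.072]
contact_force: [-5.2, 6.2, 8.6]
opening: 0.141
grasp_force: 100.9
```

```bash
python3 - <<'E'
from h import *
s=sensors.sense(); print({k:np.round(s[k],3).tolist() for k in("clock","eef_pos","tcp_rot","contact_force","wrist_torque","opening","qpos")})
E
```

```text
{'clock': 19.025, 'eef_pos': [484.896, 84.213, 91.076], 'tcp_rot': [-3.14, -0.001, -0.072], 'contact_force': [-5.207, 6.194, 8.559], 'wrist_torque': [0.957, 0.691, 0.2], 'opening': 0.141, 'qpos': [0.168, 0.341, 2.031, 0.002, 0.769, 1.809]}
```

Scaled: 0.55 rad / 2 = 0.275.

Call:
move_arm --pt "0 0 0.04 0 0 0 0.005" --pt "0 0 0.09 0 0 0 0.005" --pt "0 0 0.14 0 0 0 0.005" --pt "0 0 0.19 0 0 0 0.005" --pt "0 0 0.23 0 0 0 0.005" --pt "0 0 0.26 0 0 0 0.005" --pt "0 0 0.275 0 0 0 0.005" --pt "0 0 0.275 0 0 0 0.005"

```text
clock: 20.02
eef_pos: [485.0, 84.6, 91.1]
tcp_rot: [-3.139, 0.0, -0.621]
contact_force: [-3.8, 8.7, 9.0]
opening: 0.138
grasp_force: 100.8
```

```bash
python3 - <<'E'
from h import *
im,P=cloud("wrist"); a,P2=cloud("scene"); s=sensors.sense(); print({k:np.round(s[k],3).tolist() for k in("clock","eef_pos","tcp_rot","contact_force","wrist_torque","opening","qpos")})
c=np.hstack([cv2.resize(im,(400,300)),cv2.resize(a[130:280,150:350],(400,300))]);cv2.imwrite("pics/c5.png",c[...,::-1])
E
```

```text
{'clock': 20.125, 'eef_pos': [484.975, 84.58, 91.085], 'tcp_rot': [-3.139, 0.001, -0.621], 'contact_force': [-4.309, 9.116, 9.305], 'wrist_torque': [1.512, 0.747, 0.285], 'opening': 0.136, 'qpos': [0.168, 0.341, 2.031, 0.003, 0.769, 2.358]}
```

View pics/c5.png

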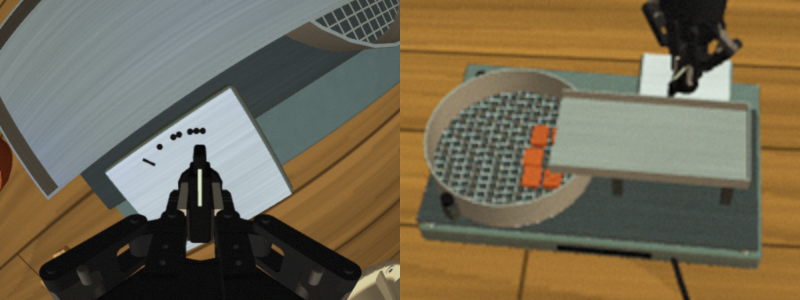

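The left picture shows the nose at (200,150) pointing at the three-dot mark at (197,130). The tool has turned 1.11 rad, the spring torque of 0.285 N m fits the third step, and the chips are in the sieve.

```bash
python3 -c "
from h import *
print(order.sign_off())"
```

```text
the job is handed in; nothing more can be done
None
```

I've handed the job in at about 20 s: all five chips are in the sieve, the scraper stands upright on the bench, and the gripper is holding the switch at the third step; no verdict came back.

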